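Stand the round-bottomed jar up in its ring rest

TASK

The big turned wooden jar is lying on its side on the bench, its round bottom towards the low wooden ring rest it belongs in. Get its round bottom into the ring and stand it up straight, mouth upward, so that it stays standing in the ring by itself ready for lacquering. Do not drop or fling it, and leave the other things on the bench where they are.

Things in the scene. Friction and masses are not known exactly. Their poses are not given: they have to be found in the camera images.
- jar: loose turned wooden jar, about 0.42 kg, 195 mm long. Its round bottom (belly) is a ball of 65 mm radius; origin at that ball's centre; own +z along the axis from belly to mouth. The neck is too wide for the gripper: 91 mm at its narrowest, flaring to 100 mm at the rim. It starts lying on belly and rim, the axis dipping 0.12 rad to the mouth, belly end facing the ring within about 0.35 rad
- jar_mouth (a point): centre of the jar's mouth in the plane of the flat rim, on the axis, 130 mm from the jar's origin; axes as the jar's. The rim wall is 15 mm thick (it can be pushed on), the round opening 70 mm across at the rim, 61 mm from 30 mm deeper on, and 65 mm deep in the middle: fingers fit in to hook and lift, or to spread against the wall
- ring_rest: turned wooden ring screwed to the bench (fixed), 22 mm high; inside 96 mm across with an upright wall, flat top 8 mm wide, outside bevelled at 31 degrees from 112 mm across at the top to 184 mm at the foot; origin at its centre on the bench, z up. The lying jar can be shoved up the bevel and in with about 4 to 12 N
- ring_top (a point): centre of the ring at its top, 22 mm above the bench. Seated on the ring's inner edge, the jar's origin is straight above this point, 66 mm above the bench. Smooth wood, friction 0.3 to 0.45: the jar does not right itself; a small lean stays as it is left, far over it sinks down again; shoved sideways too hard the belly rolls up and out of the ring instead of turning in it
- spindle: turned wooden spindle bottle standing upright, 168 mm tall, up to 58 mm across; bystander; origin at the centre of its foot
- tub: clear plastic tub of sawdust with its lid on, 110 mm across, 52 mm tall; bystander; origin at the centre of its underside
- disc_lid: flat turned wooden lid lying on the bench, 144 mm across, 28 mm tall; bystander; origin at the centre of its underside
- brush: red-handled brush lying on the bench, 180 mm long, 12 mm thick, along its own x; bystander; origin on the bench under the middle of its handle
- tray: round tin tray with a red rim and wood turnings, fixed, 314 mm across, 20 mm high; origin at the centre of its underside
Not all that is in view belongs to the job. Several things look just like the jar: the one meant starts farthest to the robot's right.

How it is judged:
By the outcome, as a careful person would: the job done as asked, in the order asked, and still so for the second after the job is handed in, with the robot touching nothing.
It also fails if it takes over 64 s, if anything falls off the work surface, if the arm or the gripper's body presses on something with over 40 N, if the wrist force passes 120 N, or if a joint passes its speed limit or range.

ROBOT

A 6-joint arm with a two-finger parallel gripper is mounted at the origin on the work surface. World frame = base frame: x ahead of the robot, y to its left, z up, the work surface at z = 0. Lengths are in m, angles in rad, forces in N, time in s.
With the tool pointing down it reaches from about 0.3 to 0.875 m from the base axis. Payload 4.2 kg.
Tool frame: the origin (TCP) lies midway between the tips of the shut fingers; the grasp point (between the pads) lies 19 mm behind it; z points along the fingers, y is the line along which they close (so a half turn about z gives the same grasp; the last joint's range is limited). The gripper opens to 85 mm and grips with 20 to 120 N. Pads are 22 mm wide; open, the fingers measure 114 mm over their backs; the gripper's body (76 mm by 85 mm) begins 54 mm behind the grasp point. The pads swing forward as they close: fully open they stand 13 mm farther back than shut.
Start: joints at [-1.27, 0.32, 1.565, -0, 1.257, -0.02], TCP at [0.181, -0.546, 0.231] pointing down, gripper open.
Joint ranges: [-3.11, 3.11], [-0.84, 2.01], [0.21, 2.61], [-1.34, 4.49], [0.05, 2.63], [-2.56, 2.56]. Speed limits (rad/s): [2.57, 2.57, 3.14, 3.14, 3.14, 3.14].

INTERFACE

Orientations are given as a rotation vector (axis times angle).
In Python, from plant import ctrl gives the robot as it stands.
- The arm moves only by the tool send_rows, never from a script. Its argument "increments" is a list of rows, each a list of 7 numbers: the turn, a rotation vector about the world's x, y, z as a fraction of full scale, then the shift along the world's x, y, z as a fraction of full scale, then the opening, from -1 (shut) to 1 (fully open). In form: [[wx, wy, wz, dx, dy, dz, claw], ...]. A call has 1 to 12 rows; each row shifts and turns the commanded pose from where the row before left it; what a row does not reach is not made up. Full scale, the value 1, is 40 mm for a shift and 10 degrees for a turn. A row lasts 1/8 s, in which the tool goes at most 62.5 mm and 10.7 degrees, less where a joint would pass 70% of its speed; a pose out of reach is approached as far as the arm can. A call with a number of a shift or a turn outside -1 to 1 is refused whole. A call with a gripper value outside its range is refused whole. The fingers move at their own pace and stop on an object; the grip force is fixed at half the most. Time passes only in rows, so rows that do not move let the fingers close. It gives the time, the measured TCP pose, the force, the opening and the grip force at its end, in the units of the state.
- ctrl.state(): the state, without advancing time (a new reading comes with each control period).
- ctrl.grab_frame(name): name is "scene" or "top" or "wrist"; returns a dict with "frame" (400x640x3 uint8, red, green, blue), "z_map" (400x640 float32, m along the optical axis (not along the pixel's ray), 0 where there is no reading), "intrinsics" (3x3 intrinsics, pixels), "R" (3x3) and "t" (3): a world point X has camera coordinates R X + t. Camera axes: x right, y down, z forward; pixel columns grow to the right and rows downward; lengths in m; the calibration is good to about 2 mm. The wrist camera is an equidistant fisheye: a pixel r from the principal point sees the ray r / f radians off the axis. A picture is of the moment at which its call begins.
- ctrl.hand_in(): hands the job in; it is judged then, once.
The state is a dict: "clock": time; "q": joint angles; "qvel": joint speeds; "joint_torque": joint torques, N m; "tool_pos": TCP position; "tcp_rot": TCP orientation; "wrist_force": force on the tool from outside, world axes, zero at the start; "ft_torque": the same for the moment, N m; "finger_gap": opening from 0.0 (shut) to 1.0 (fully open); "grip_force": force on a finger pad.
Only numpy, scipy, OpenCV 4.12 (cv2) and the standard library are available. Lean on these libraries where they do the work, as an engineer would, in place of code of your own. Each camera call takes 0.05 s, during which the arm holds its last target. There are 200 camera calls.

## Working session

There is one attempt and no reset: what is moved stays moved. The work goes in short steps, Python scripts to look and compute and a tool call to move; the robot and the scene stay as the last step left them, time stands still between calls to the robot, and variables do not carry over. Pictures are saved under pics/ and viewed, at most 10 in all, crops included, and the job is handed in when it is done.

Besides the shell and the picture viewer there is one more tool, called after "Emit:" by a JSON object that holds its "name" and its "arguments". send_rows: Moves the arm, as the interface text tells. Shift numbers are shares of 40 mm and turn numbers shares of 10 degrees, none past 1 either way. Its arguments: {"type":"object","properties":{"increments":{"type":"array"}},"required":["increments"]}

```bash
mkdir -p pics; ls; cat > h.py <<'E'
import numpy as np, cv2
from plant import ctrl
def grab(n,save=None):
    f=ctrl.grab_frame(n)
    if save: cv2.imwrite('pics/'+save,cv2.cvtColor(f['frame'],cv2.COLOR_RGB2BGR))
    return f
def cloud(f):
    z=f['z_map'];K=f['intrinsics'];v,u=np.mgrid[:400,:640]
    c=np.stack([(u-K[0,2])/K[0,0]*z,(v-K[1,2])/K[1,1]*z,z],-1)
    P=(c-f['t'])@np.asarray(f['R']); P[z<=0]=np.nan
    return P
E
python3 - <<'E'
from h import *
s=ctrl.state();print({k:np.round(v,3) for k,v in s.items()})
for n in('scene','top'):
    f=grab(n,n+'0.png');np.savez('/tmp/'+n,**f);P=cloud(f)
    print(n,f['intrinsics'][0],(-np.array(f['R']).T@f['t']).round(3),np.nanmean(f['z_map']==0))
a=cv2.imread('pics/scene0.png');b=cv2.imread('pics/top0.png')
cv2.imwrite('pics/both0.png',np.vstack([cv2.resize(a,(480,300)),cv2.resize(b,(480,300))]))
E
```

```text
pics
{'clock': np.float64(0.0), 'q': array([-1.27 ,  0.32 ,  1.566, -0.   ,  1.257, -0.02 ]), 'qvel': array([-0.002,  0.   , -0.001, -0.001, -0.001, -0.001]), 'joint_torque': array([-2.0000e-03, -4.1553e+01, -2.3417e+01, -0.0000e+00,  8.0000e-03,
        0.0000e+00]), 'tool_pos': array([ 0.181, -0.545,  0.23 ]), 'tcp_rot': array([-3.1  , -0.502,  0.   ]), 'wrist_force': array([-0.271, -0.786, -0.061]), 'ft_torque': array([ 0.016, -0.032, -0.012]), 'grip_force': np.float64(0.0), 'finger_gap': np.float64(0.999)}
scene [448.1149934    0.         323.16504857] [ 1.592 -0.239  1.118] 0.00691796875
top [384.36752777   0.         322.22526092] [0.377 0.021 1.221] 0.00387890625
```

View pics/top0.png

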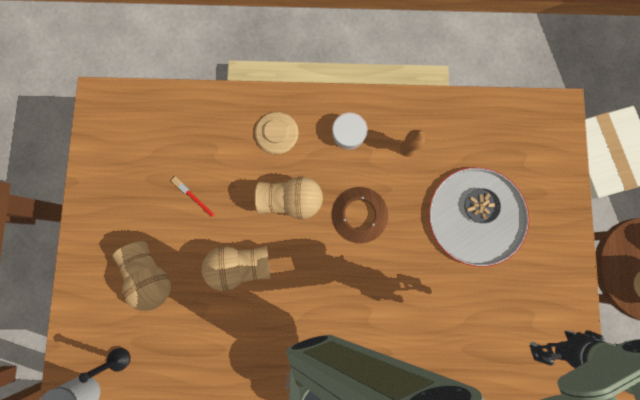

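View pics/scene0.png

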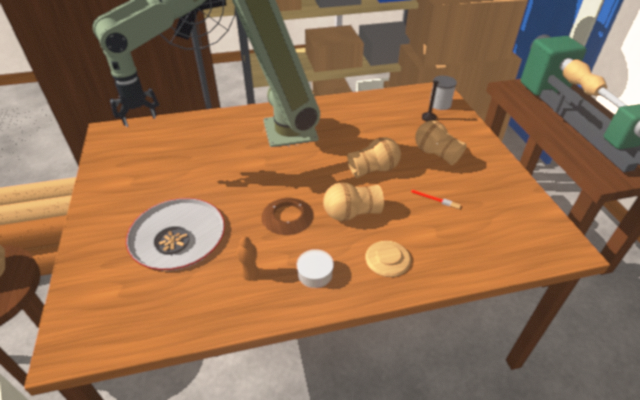

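The top view shows three jar lookalikes at px (290,198), (235,268) and (143,275). The farthest to the robot's right (−y is image right) is (290,198), with its belly towards the ring at (360,213). The spindle is at (413,140), tub at (350,130), lid at (276,132), brush at (192,196) and tray at (480,215).

```bash
python3 - <<'E'
from h import *
from scipy.optimize import least_squares
for n in('top','scene'):
    f=dict(np.load('/tmp/%s.npz'%n));P=cloud(f);x,y,z=P[...,0],P[...,1],P[...,2]
    bb=lambda m:(np.nanmin(P[m],0).round(3),np.nanmax(P[m],0).round(3),m.sum())
    if n=='top':
        for u,v in((290,198),(310,198),(265,198),(235,268),(143,275),(360,190),(413,140),(350,130),(276,132),(480,250)):print((u,v),P[v,u].round(3))
        u,v=np.meshgrid(np.arange(640),np.arange(400))
        jm=(abs(u-290)<42)&(abs(v-198)<28)
        rm=(abs(u-360)<35)&(abs(v-214)<35)
    else:
        u,v=np.meshgrid(np.arange(640),np.arange(400))
        jm=(abs(u-354)<36)&(abs(v-203)<28)
        rm=(abs(u-288)<32)&(abs(v-215)<24)
    J=P[jm&(z>.03)&(z<.2)]
    print(n,'jar',J.min(0).round(3),J.max(0).round(3),len(J))
    # sphere fit, belly: the -y end
    B=J[J[:,1]<J[:,1].min()+.09]
    r=least_squares(lambda p:np.linalg.norm(B-np.r_[p,.065],axis=1)-.065 if 0 else np.linalg.norm(B-p,axis=1)-.065,B.mean(0)-[0,0,.03],loss='soft_l1',f_scale=.003)
    print('belly',r.x.round(4),np.abs(r.fun).mean())
    M=J[(J[:,1]>J[:,1].min()+.1)];
    c=r.x
    d=M-c; 
    # neck direction: from top ridge plus silhouettes
    def res(p):
        a=np.array([np.cos(.12)*np.cos(p[0]),np.cos(.12)*np.sin(p[0]),-np.sin(.12)])
        t=d@a; rr=np.linalg.norm(d-np.outer(t,a),axis=1); k=(t>.06)&(t<.13); return np.where(k,rr-.048,0)
    q=least_squares(res,[1.57],loss='soft_l1',f_scale=.003);print('yaw',q.x,np.abs(q.fun).mean())
    R=P[rm&(z>.019)&(z<.026)]
    (a,b),rr=cv2.minEnclosingCircle(R[:,:2].astype(np.float32));
    q=least_squares(lambda p:np.clip(np.abs(np.hypot(R[:,0]-p[0],R[:,1]-p[1])-.052)-.004,0,None),R[:,:2].mean(0));print('ring',a,b,rr,q.x,np.median(R,0))
f=grab('top')['frame'];f=cv2.cvtColor(f,cv2.COLOR_RGB2BGR)
cv2.imwrite('pics/crop.png',cv2.resize(f[100:300,90:450],None,fx=2,fy=2,interpolation=2))
E
```

```text
(290, 198) [0.538 0.114 0.117]
(310, 198) [0.538 0.056 0.123]
(265, 198) [0.539 0.19  0.094]
(235, 268) [0.334 0.263 0.111]
(143, 275) [0.308 0.522 0.112]
(360, 190) [ 0.585 -0.1    0.006]
(413, 140) [ 0.716 -0.241  0.133]
(350, 130) [ 0.769 -0.062  0.051]
(276, 132) [0.762 0.174 0.033]
(480, 250) [ 0.404 -0.482 -0.001]
top jar [0.482 0.021 0.045] [0.609 0.219 0.133] 2196
belly [0.5473 0.0844 0.0636] 0.0011931879805119772
yaw [1.57484228] 0.001503368912626014
ring 0.5059554576873779 -0.09934036433696747 0.06453479826450348 [ 0.50667004 -0.09966922] [ 0.50811337 -0.09682298  0.02106491]
scene jar [0.502 0.02  0.03 ] [0.614 0.219 0.133] 1734
belly [0.5451 0.0853 0.064 ] 0.0017956405384136167
yaw [1.59281782] 0.0017832780097894196
ring 0.5098790526390076 -0.1025838553905487 0.06689327955245972 [ 0.50825691 -0.10026229] [ 0.51170087 -0.09752502  0.02152607]
```

View pics/crop.png

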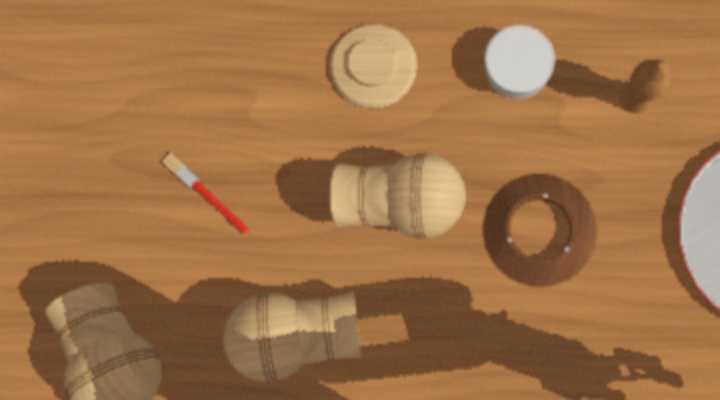

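Spindle, lid and lookalike jars aside, the chosen jar is the light one at px (290,198). Its belly is at (0.546, 0.085, 0.064), mouth towards +y. The ring is at (0.5075, −0.100). My plan is to go into the mouth with shut fingers, spread them, tip the jar up, carry it to the ring, set it in and straighten it.

Emit:
{"name": "send_rows", "arguments": {"increments": [[0, 0, 0.9, 0, 0, 1, -1], [0, 0, 0.9, 0, 0.5, 1, -1], [0, 0, 0.9, 0.4, 0.93, 0, -1], [0, 0, 0.9, 0.4, 0.93, 0, -1], [0, 0, 0.9, 0.4, 0.93, 0, -1], [0, 0, 0.9, 0.4, 0.93, 0, -1], [0, 0, 0.9, 0.4, 0.93, 0, -1], [0, 0, 0.86, 0.4, 0.93, 0, -1], [0, 0, 0, 0.4, 0.93, 0, -1], [0, 0, 0, 0.4, 0.93, 0, -1], [0, 0, 0, 0.4, 0.93, 0, -1], [0, 0, 0, 0.4, 0.93, 0, -1]]}}

```text
clock: 1.65
tool_pos: [0.3415, -0.1524, 0.3112]
tcp_rot: [2.222, 2.221, 0.0]
wrist_force: [0.6, 0.3, -0.8]
finger_gap: -0.0
grip_force: 0.0
```

Emit:
{"name": "send_rows", "arguments": {"increments": [[0, 0, 0, 0.425, 0.89, 0, -1], [0, 0, 0, 0.425, 0.89, 0, -1], [0, 0, 0, 0.425, 0.89, 0, -1], [-0.75, 0, 0, 0.425, 0.89, 0, -1], [-0.75, 0, 0, 0.425, 0.89, 0, -1], [-0.75, 0, 0, 0.425, 0.89, 0, -1], [-0.75, 0, 0, 0.425, 0.89, 0, -1], [-0.75, 0, 0, 0.425, 0.89, 0, -1], [-0.75, 0, 0, 0.425, 0.89, 0, -1], [-0.75, 0, 0, 0.425, 0.89, 0, -1], [-0.75, 0, 0, 0.425, 0.89, 0, -1], [-0.75, 0, 0, 0.425, 0.89, 0, -1]]}}

```text
clock: 3.15
tool_pos: [0.5457, 0.2752, 0.3109]
tcp_rot: [1.489, 1.49, -0.999]
wrist_force: [-0.1, 0.0, 0.2]
finger_gap: 0.004
grip_force: 0.0
```

```bash
python3 - <<'E'
from h import *
from scipy.spatial.transform import Rotation as R
s=ctrl.state();print(s['q'].round(2),R.from_rotvec(s['tcp_rot']).as_matrix().round(3))
E
```

```text
[ 0.79  0.74  1.13 -0.86  2.11  0.67] [[ 0.     1.     0.001]
 [ 0.379  0.001 -0.925]
 [-0.925  0.001 -0.379]]
```

Emit:
{"name": "send_rows", "arguments": {"increments": [[-0.4, 0, 0, 0, 0.1, -0.84, -1], [-0.35, 0, 0, 0, 0.1, -0.84, -1], [0, 0, 0, 0, 0, -0.84, -1], [0, 0, 0, 0, 0, -0.84, -1], [0, 0, 0, 0, 0, -0.84, -1], [0, 0, 0, 0, 0, -0.84, -1], [0, 0, 0, 0, 0, -0.84, -1], [0, 0, 0, 0, 0, 0, -1]]}}

```text
clock: 4.15
tool_pos: [0.5446, 0.2808, 0.0735]
tcp_rot: [1.395, 1.4, -1.08]
wrist_force: [0.2, -0.3, 0.5]
finger_gap: 0.001
grip_force: 0.0
```

```bash
python3 - <<'E'
from h import *
s=ctrl.state();print(s['q'].round(2),s['tool_pos'],s['tcp_rot'])
a=cv2.cvtColor(grab('wrist')['frame'],4);b=cv2.cvtColor(grab('scene')['frame'],4)[60:260,220:540]
cv2.imwrite('pics/pre.png',np.vstack([cv2.resize(a,(480,300)),cv2.resize(b,(480,300))]))
E
```

```text
[ 0.81  1.02  1.27 -0.79  1.94  0.98] [0.54457657 0.28083035 0.07351487] [ 1.39519588  1.39982029 -1.07956681]
```

View pics/pre.png

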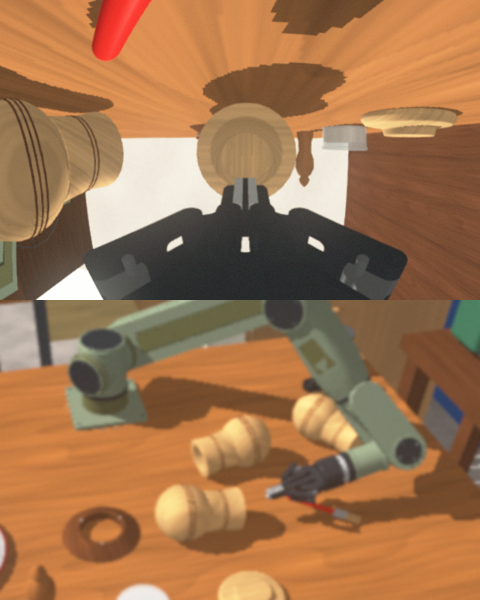

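The wrist view has the mouth centred at px (245,150), in line with the finger tips at (245,195). The camera is under the gripper, so I'm checking its height before going on.

```bash
python3 - <<'E'
from h import *
f=grab('wrist');R=np.array(f['R']);print((-R.T@f['t']).round(3),R[2].round(3))
K=f['intrinsics'];print(K.round(1))
z=f['z_map'];print(z[5,::60].round(3),z[200,::60].round(3))
t=cv2.cvtColor(grab('top')['frame'],4)
f2=grab('top');P=cloud(f2);im=f2['frame'].astype(int);m=(im[...,0]>150)&(im[...,1]<60)&(im[...,2]<60)
Q=P[m];Q=Q[(Q[:,1]>.2)];print('brush',Q.min(0),Q.max(0))
E
```

```text
[0.546 0.436 0.047] [ 0.001 -1.     0.016]
[[309.7   0.  326.8]
 [  0.  309.7 199.3]
 [  0.    0.    1. ]]
[0.    0.    0.053 0.    0.063 0.066 0.065 0.063 0.059 0.051 0.   ] [0.095 0.133 0.202 2.544 2.539 0.298 0.291 2.549 2.227 1.466 0.991]
brush [0.49246664 0.35269311 0.00649421] [0.51340425 0.38039577 0.09567129]
```

Emit:
{"name": "send_rows", "arguments": {"increments": [[0.7, 0, 0, 0.02, -0.08, 0.33, -1], [0, 0, 0, 0, -0.4, -0.162, -1], [0, 0, 0, 0, -0.4, -0.162, -1], [0, 0, 0, 0, -0.4, -0.162, -1], [0, 0, 0, 0, -0.4, -0.162, -1], [0, 0, 0, 0, -0.4, -0.162, -1], [0, 0, 0, 0, 0, 0, -1]]}}

```text
clock: 5.28
tool_pos: [0.5458, 0.1969, 0.0566]
tcp_rot: [1.486, 1.485, -1.005]
wrist_force: [0.6, 0.0, -0.1]
finger_gap: 0.006
grip_force: 0.0
```

Emit:
{"name": "send_rows", "arguments": {"increments": [[0, 0, 0, 0, -0.33, -0.15, -1], [0, 0, 0, 0, -0.33, -0.15, -1], [0, 0, 0, 0, 0, 0, -1]]}}

```text
clock: 5.65
tool_pos: [0.5457, 0.1707, 0.0445]
tcp_rot: [1.486, 1.486, -1.005]
wrist_force: [0.9, -0.3, -0.2]
finger_gap: -0.001
grip_force: 0.0
```

Emit:
{"name": "send_rows", "arguments": {"increments": [[0, 0, 0, 0, 0, 0.27, -1], [0, 0, 0, 0, 0, 0.27, -1], [0, 0, 0, 0, -0.03, 0.27, -1], [0, 0, 0, 0, -0.05, 0.27, -1], [0, 0, 0, 0, -0.06, 0.27, -1], [0, 0, 0, 0, -0.06, 0.2, -1], [0, 0, 0, 0, 0, 0, -1]]}}

```text
clock: 6.52
tool_pos: [0.5463, 0.1638, 0.1077]
tcp_rot: [1.487, 1.485, -1.001]
wrist_force: [-0.1, 1.1, -0.6]
finger_gap: 0.001
grip_force: 0.2
```

```bash
python3 - <<'E'
from h import *
f=grab('scene');np.savez('/tmp/s1',**f)
b=cv2.cvtColor(f['frame'],4)[110:260,240:480]
cv2.imwrite('pics/lift.png',cv2.resize(b,None,fx=2.5,fy=2.5,interpolation=2))
E
```

```text
(no output)
```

View pics/lift.png

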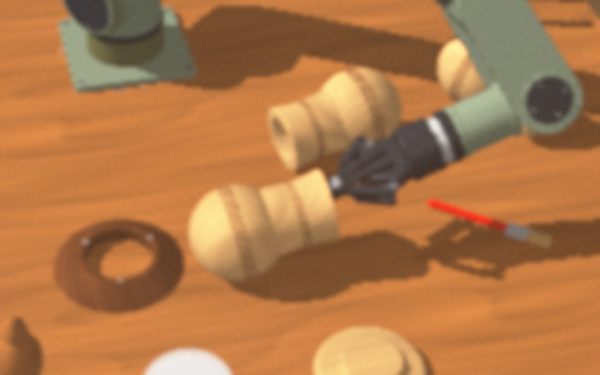

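The jar is tipped up on the fingers, mouth at crop px (325,205), roughly in line with the tool. Now a little deeper, then spread.

Emit:
{"name": "send_rows", "arguments": {"increments": [[0, 0, 0, 0, -0.2, -0.09, -1], [0, 0, 0, 0, 0, 0, -0.5], [0, 0, 0, 0, 0, 0, 0], [0, 0, 0, 0, 0, 0, 1], [0, 0, 0, 0, 0, 0, 1], [0, 0, 0, 0, 0, 0, 1]]}}

```text
clock: 7.32
tool_pos: [0.5461, 0.156, 0.1033]
tcp_rot: [1.486, 1.486, -1.002]
wrist_force: [-0.1, -0.5, -1.5]
finger_gap: 0.506
grip_force: 60.4
```

Emit:
{"name": "send_rows", "arguments": {"increments": [[0, 0, 0, 0, 0, 0.3, 1], [0, 0, 0, 0, 0, 0.4, 1], [0, 0, 0, 0, 0, 0.4, 1], [0, 0, 0, 0, 0, 0.4, 1], [0, 0, 0, 0, 0, 0.3, 1], [0, 0, 0, 0, 0, 0, 1]]}}

```text
clock: 8.07
tool_pos: [0.5463, 0.1561, 0.1764]
tcp_rot: [1.488, 1.486, -1.0]
wrist_force: [0.3, -0.6, -3.8]
finger_gap: 0.516
grip_force: 59.6
```

```bash
python3 - <<'E'
from h import *
f=grab('scene');np.savez('/tmp/s2',**f)
b=cv2.cvtColor(f['frame'],4)[80:260,240:480]
cv2.imwrite('pics/lift2.png',cv2.resize(b,None,fx=2.5,fy=2.5,interpolation=2))
E
```

```text
(no output)
```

View pics/lift2.png

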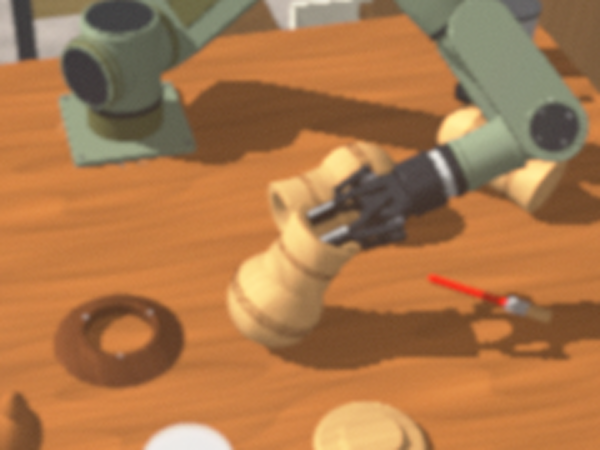

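The jar has pivoted about the spread fingers and now leans about 50°, with the belly at crop px (275,300). I'll measure the belly.

```bash
cat >> h.py <<'E'
from scipy.optimize import least_squares
def belly(guess,names=('scene','top')):
    """sphere fit r=65mm to wood-coloured points near the guess"""
    out=[]
    for n in names:
        f=grab(n);P=cloud(f).reshape(-1,3);I=f['frame'].reshape(-1,3).astype(int);c=np.array(guess,float)
        wood=(I[:,0]>110)&(I[:,0]-I[:,2]>30)&(I[:,1]>.62*I[:,0])
        for k in range(6):
            d=np.linalg.norm(P-c,axis=1);B=P[wood&(d<.078)&(d>.05)&(P[:,2]>.012)]
            if len(B)<60: break
            r=least_squares(lambda p:np.linalg.norm(B-p,axis=1)-.065,c,loss='soft_l1',f_scale=.002);c=r.x
        print(n,'belly',c.round(4),len(B),np.abs(r.fun).mean().round(4)); out.append(c)
    return out
def ax(f,c,mn=.075,mx=.125):
    """axis from neck points (outer radius ~47mm) about the belly centre c"""
    P=cloud(f).reshape(-1,3);I=f['frame'].reshape(-1,3).astype(int)
    wood=(I[:,0]>110)&(I[:,0]-I[:,2]>30)&(I[:,1]>.62*I[:,0]);d=P-c;n=np.linalg.norm(d,axis=1)
    return d[wood&(n<.145)&(n>.078)]
def axis(c,a0,names=('scene','top')):
    for n in names:
        d=ax(grab(n),c);a=np.array(a0,float);a/=np.linalg.norm(a)
        def dirn(p): v=np.array([p[0],p[1],p[2]]);return v/np.linalg.norm(v)
        def res(p):
            v=dirn(p);t=d@v;r=np.linalg.norm(d-np.outer(t,v),axis=1)
            return np.where((t>.06)&(t<.128),np.clip(np.abs(r-.0475)-.002,0,.02),.0)
        q=least_squares(res,a,loss='soft_l1',f_scale=.003);v=dirn(q.x)
        print(n,'axis',v.round(3),'lean deg',np.degrees(np.arccos(v[2])).round(1),len(d),np.mean(res(q.x)).round(4))
E
python3 - <<'E'
from h import *
c=belly([.546,.10,.068])
axis(c[0],[0,.6,.8])
E
```

```text
scene belly [0.5442 0.1134 0.0696] 999 0.0027
top belly [0.5462 0.1129 0.0682] 979 0.0023
scene axis [0.011 0.501 0.865] lean deg 30.1 2409 0.0007
top axis [0.02  0.466 0.884] lean deg 27.8 3679 0.0011
```

The belly is at (0.545, 0.113, 0.069) with a lean of about 29°. The fingers are only about 15 mm deep, because my straight lift pulled them out. I'll set it down, loosen, align the tool with the axis, go deeper and spread again.

Emit:
{"name": "send_rows", "arguments": {"increments": [[0, 0, 0, 0, 0, -0.1, 1], [0, 0, 0, 0, 0, 0, 0], [0, 0, 0, 0, 0, 0, -0.2], [0.5, 0, 0, 0, 0, 0, -0.4], [0.7, 0, 0, 0, 0, 0, -0.4], [0.7, 0, 0, 0, 0, 0, -0.4], [0.7, 0, 0, 0, 0, 0, -0.4], [0.6, 0, 0, 0, 0, 0, -0.4], [0, 0, 0, 0, 0, 0, -0.4]]}}

```text
clock: 9.45
tool_pos: [0.5464, 0.1546, 0.1727]
tcp_rot: [1.864, 1.858, -0.603]
wrist_force: [0.0, -0.0, -0.3]
finger_gap: 0.299
grip_force: 0.4
```

```bash
python3 - <<'E'
from h import *
c=belly([.546,.113,.067])
axis(c[0],[0,.5,.8])
f=grab('scene')
b=cv2.cvtColor(f['frame'],4)[80:260,240:480]
cv2.imwrite('pics/lift3.png',cv2.resize(b,None,fx=2.5,fy=2.5,interpolation=2))
E
```

```text
scene belly [0.5447 0.1141 0.0663] 996 0.0026
top belly [0.5471 0.1137 0.0656] 956 0.0021
scene axis [-0.008  0.51   0.86 ] lean deg 30.7 2415 0.0005
top axis [0.014 0.517 0.856] lean deg 31.1 3638 0.0006
```

View pics/lift3.png

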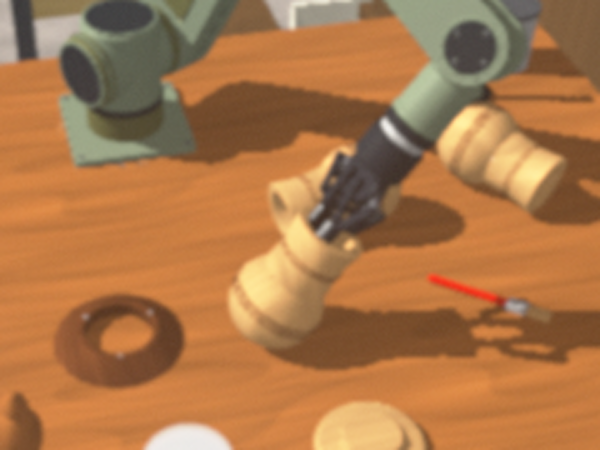

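The jar rests steadily on the fingers, leaning 31° with the tool at about 36° (mouth at crop px (325,250)). Now 35 mm deeper along the axis, then spread.

Emit:
{"name": "send_rows", "arguments": {"increments": [[0.2, 0, 0, 0, -0.09, -0.2, -0.4], [0, 0, 0, 0, -0.09, -0.2, -0.4], [0, 0, 0, 0, -0.09, -0.2, -0.4], [0, 0, 0, 0, -0.09, -0.2, -0.4], [0, 0, 0, 0, 0, 0, -0.2], [0, 0, 0, 0, 0, 0, 0], [0, 0, 0, 0, 0, 0, 1], [0, 0, 0, 0, 0, 0, 1], [0, 0, 0, 0, 0, 0, 1]]}}

```text
clock: 10.82
tool_pos: [0.5481, 0.1441, 0.1441]
tcp_rot: [1.884, 1.881, -0.564]
wrist_force: [-2.3, 10.9, 25.3]
finger_gap: 0.39
grip_force: 61.9
```

```bash
python3 - <<'E'
from h import *
c=belly([.546,.113,.067])
axis(c[0],[0,.5,.8])
E
```

```text
scene belly [0.5477 0.1089 0.0662] 1005 0.0026
top belly [0.5504 0.1079 0.0651] 948 0.0021
scene axis [-0.005  0.519  0.855] lean deg 31.3 2420 0.0004
top axis [0.01  0.507 0.862] lean deg 30.5 3490 0.0005
```

Emit:
{"name": "send_rows", "arguments": {"increments": [[0, 0, 0, 0, 0, 0.2, 1], [0, 0, 0, 0, 0, 0.4, 1], [0, 0, 0, 0, 0, 0.4, 1], [0, 0, 0, 0, 0, 0, 1]]}}

```text
clock: 11.52
tool_pos: [0.5468, 0.1417, 0.1805]
tcp_rot: [1.885, 1.882, -0.572]
wrist_force: [-0.5, -0.2, -4.1]
finger_gap: 0.414
grip_force: 64.6
```

```bash
python3 - <<'E'
from h import *
c=belly([.548,.109,.1])
axis(c[0],[0,.5,.8])
E
```

```text
scene belly [0.5466 0.101  0.1046] 1060 0.0026
top belly [0.5483 0.1005 0.1034] 1053 0.0022
scene axis [-0.015  0.556  0.831] lean deg 33.8 1797 0.0006
top axis [-0.006  0.546  0.838] lean deg 33.1 1957 0.0011
```

Emit:
{"name": "send_rows", "arguments": {"increments": [[0.215, 0, 0, -0.097, -0.3, 0.31, 1], [0.215, 0, 0, -0.097, -0.56, 0.31, 1], [0.215, 0, 0, -0.097, -0.56, 0, 1], [0.215, 0, 0, -0.097, -0.56, 0, 1], [0.215, 0, 0, -0.097, -0.56, 0, 1], [0.215, 0, 0, -0.097, -0.56, 0, 1], [0.215, 0, 0, -0.097, -0.56, 0, 1], [0.215, 0, 0, -0.097, -0.56, 0, 1], [0.215, 0, 0, -0.097, -0.56, 0, 1], [0.215, 0, 0, -0.097, -0.56, 0, 1], [0, 0, 0, 0, -0.26, 0, 1], [0, 0, 0, 0, 0, 0, 1]]}}

```text
clock: 13.22
tool_pos: [0.507, -0.0827, 0.2038]
tcp_rot: [2.108, 2.105, -0.232]
wrist_force: [0.7, 0.4, -3.3]
finger_gap: 0.415
grip_force: 64.9
```

```bash
python3 - <<'E'
from h import *
s=ctrl.state();print(s['q'].round(2))
c=belly([.5075,-.1,.12])
axis(c[0],[0,.2,.98])
E
```

```text
[-0.05  0.24  1.77 -0.24  1.13  0.05]
scene belly [ 0.506  -0.0934  0.1172] 944 0.0025
top belly [ 0.5091 -0.0942  0.1144] 314 0.0009
scene axis [0.005 0.224 0.974] lean deg 13.0 1204 0.001
top axis [0.059 0.201 0.978] lean deg 12.1 286 0.0004
```

Emit:
{"name": "send_rows", "arguments": {"increments": [[0, 0, 0, 0, -0.16, -0.2, 1], [0, 0, 0, 0, 0, -0.25, 1], [0, 0, 0, 0, 0, -0.25, 1], [0, 0, 0, 0, 0, -0.2, 1], [0, 0, 0, 0, 0, -0.15, 1], [0, 0, 0, 0, 0, -0.08, 1], [0, 0, 0, 0, 0, 0, 1]]}}

```text
clock: 14.3
tool_pos: [0.5073, -0.0888, 0.1588]
tcp_rot: [2.106, 2.106, -0.231]
wrist_force: [0.6, -0.4, -3.9]
finger_gap: 0.421
grip_force: 64.9
```

```bash
python3 - <<'E'
from h import *
c=belly([.5075,-.1,.07])
axis(c[0],[0,.2,.98])
E
```

```text
scene belly [ 0.5068 -0.1001  0.0714] 934 0.0027
top belly [ 0.5097 -0.101   0.0696] 286 0.0009
scene axis [0.001 0.216 0.976] lean deg 12.5 1816 0.0006
top axis [0.05  0.196 0.979] lean deg 11.7 1348 0.0001
```

Emit:
{"name": "send_rows", "arguments": {"increments": [[0, 0, 0, 0, 0, -0.04, 1], [0, 0, 0, 0, 0, -0.04, 1], [0, 0, 0, 0, 0, -0.03, 1], [0, 0, 0, 0, 0, 0, 1]]}}

```text
clock: 15.0
tool_pos: [0.5069, -0.0888, 0.1551]
tcp_rot: [2.107, 2.106, -0.231]
wrist_force: [-4.0, 1.5, 3.7]
finger_gap: 0.421
grip_force: 66.6
```

Emit:
{"name": "send_rows", "arguments": {"increments": [[0.25, 0, 0, -0.03, -0.097, 0.005, 1], [0.25, 0, 0, 0, -0.097, 0.005, 1], [0.25, 0, 0, 0, -0.097, 0, 1], [0.25, 0, 0, 0, -0.097, 0, 1], [0.25, 0, 0, 0, -0.097, 0, 1], [0, 0, 0, 0, 0, 0, 1]]}}

```text
clock: 15.75
tool_pos: [0.5059, -0.1085, 0.1551]
tcp_rot: [-2.224, -2.218, -0.001]
wrist_force: [-2.1, 3.1, 3.3]
finger_gap: 0.419
grip_force: 69.1
```

```bash
python3 - <<'E'
from h import *
from scipy.spatial.transform import Rotation as R
print(R.from_rotvec(ctrl.state()['tcp_rot']).as_matrix()[:,2].round(3))
c=belly([.5075,-.1,.066])
axis(c[0],[0,.02,.98]); axis([.5075,-.1,.066],[0,.02,.98])
f=grab('scene');P=cloud(f);z=P[...,2]
b=cv2.cvtColor(f['frame'],4)[60:260,180:420]
cv2.imwrite('pics/up.png',cv2.resize(b,None,fx=2.5,fy=2.5,interpolation=2))
E
```

```text
[-0.     0.001 -1.   ]
scene belly [ 0.505  -0.1006  0.0669] 896 0.0026
top belly [ 0.5079 -0.1016  0.0656] 282 0.0011
scene axis [ 0.015 -0.004  1.   ] lean deg 0.9 1928 0.0009
top axis [ 0.054 -0.031  0.998] lean deg 3.6 1259 0.0001
scene axis [-0.013  0.001  1.   ] lean deg 0.8 1932 0.0009
top axis [ 0.039 -0.033  0.999] lean deg 2.9 1266 0.0
```

View pics/up.png

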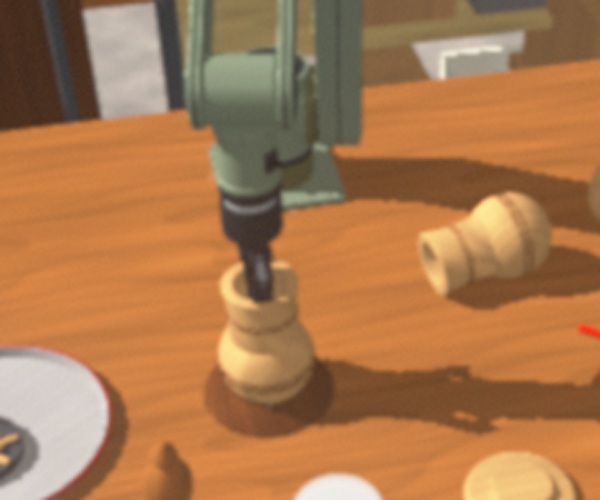

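The jar stands upright in the ring (crop px (265,340)), belly at (0.506, −0.101, 0.066). Release gently, then back straight up.

Emit:
{"name": "send_rows", "arguments": {"increments": [[0, 0, 0, 0, 0, 0, -0.2], [0, 0, 0, 0, 0, 0, -0.3], [0, 0, 0, 0, 0, 0, -0.5], [0, 0, 0, 0, 0.05, 0, -0.5], [0, 0, 0, 0, 0, 0.3, -0.5], [0, 0, 0, 0, 0, 0.5, -0.5], [0, 0, 0, 0, 0, 0.8, -0.5], [0, 0, 0, 0, 0, 1, -0.5], [0, 0, 0, 0, 0, 1, -0.5], [0, 0, 0, -0.5, 0, 1, -0.5], [0, 0, 0, -1, 0, 1, -0.5], [0, 0, 0, -1, 0, 0, -0.5]]}}

```text
clock: 17.6
tool_pos: [0.4068, -0.107, 0.383]
tcp_rot: [2.216, 2.215, 0.006]
wrist_force: [-0.3, -0.2, -1.1]
finger_gap: 0.255
grip_force: 0.0
```

```bash
python3 - <<'E'
from h import *
c=belly([.5075,-.1,.066])
axis(c[0],[0,.02,.98])
for n in('scene','top'):
    f=grab(n);P=cloud(f).reshape(-1,3)
    k=(abs(P[:,0]-.5075)<.065)&(abs(P[:,1]+.1)<.065)&(P[:,2]>.185)&(P[:,2]<.206)
    Q=P[k];A=np.c_[Q[:,:2]-[.5075,-.1],np.ones(len(Q))];q=least_squares(lambda p:A@p-Q[:,2],[0,0,.196],loss='soft_l1',f_scale=.002).x
    print(n,len(Q),'rim centre',Q.mean(0).round(4),(Q.min(0)+Q.max(0)).round(4)/2,'slope deg',np.degrees(q[:2]).round(1),'z',q[2].round(4))
b=cv2.cvtColor(grab('scene')['frame'],4)[60:260,180:420]
cv2.imwrite('pics/end.png',cv2.resize(b,None,fx=2.5,fy=2.5,interpolation=2))
E
```

```text
scene belly [ 0.5044 -0.0993  0.0661] 891 0.0026
top belly [ 0.5069 -0.1007  0.0642] 704 0.0016
scene axis [ 0.062 -0.042  0.997] lean deg 4.3 2085 0.0018
top axis [-0.047 -0.055  0.997] lean deg 4.2 1875 0.0009
scene 356 rim centre [ 0.5081 -0.1022  0.193 ] [ 0.50555 -0.1021   0.19345] slope deg [-0.4  1.2] z 0.1935
top 373 rim centre [ 0.5145 -0.0876  0.1945] [ 0.5076  -0.0966   0.19235] slope deg [-0.4  1.3] z 0.1944
```

View pics/end.png

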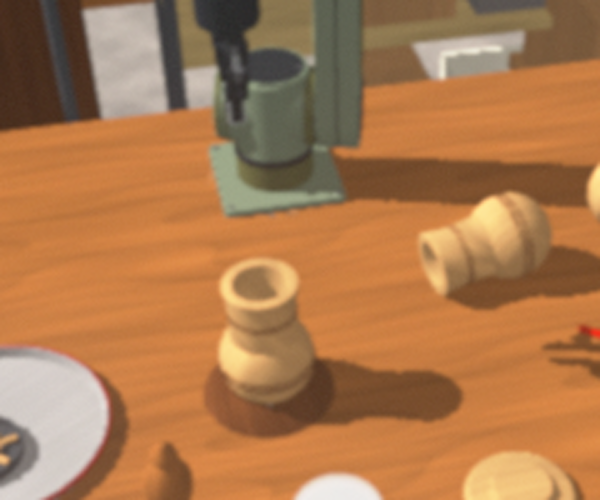

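The jar stands alone in the ring, rim at crop px (262,285). I'll check the lean more carefully.

```bash
python3 - <<'E'
from h import *
for n in('scene','top'):
    f=grab(n);P=cloud(f).reshape(-1,3);c=np.array([.507,-.103])
    for it in range(3):
        r=np.hypot(*(P[:,:2]-c).T);Q=P[(r<.049)&(r>.036)&(P[:,2]>.18)&(P[:,2]<.21)]
        A=np.c_[Q[:,:2]-c,np.ones(len(Q))];q=least_squares(lambda p:A@p-Q[:,2],[0,0,.195],loss='soft_l1',f_scale=.001);p=q.x
    R=P[(np.abs(P[:,2]-(p[2]+(P[:,:2]-c)@p[:2]))<.004)&(np.hypot(*(P[:,:2]-c).T)<.065)]
    h=cv2.minEnclosingCircle(R[:,:2].astype(np.float32))
    w=least_squares(lambda v:np.clip(np.abs(np.hypot(*(R[:,:2]-v).T)-.0425)-.0075,0,None),c,loss='soft_l1',f_scale=.001).x
    print(n,len(Q),'slope deg',np.degrees(p[:2]).round(2),'z',p[2].round(4),'rim c',w.round(4),np.round(h,4) if 0 else h)
f=grab('top');P=cloud(f)
for n,u,v in(('spindle',413,140),('tub',350,130),('lid',276,132)):print(n,P[v,u].round(3))
E
```

```text
scene 304 slope deg [-1.98  1.44] z 0.1935 rim c [ 0.5067 -0.1023] ((0.506316065788269, -0.10293187946081161), 0.05133543163537979)
top 308 slope deg [-0.08  1.72] z 0.1942 rim c [ 0.5066 -0.1032] ((0.507354736328125, -0.1031007170677185), 0.04941067099571228)
spindle [ 0.717 -0.242  0.13 ]
tub [ 0.768 -0.062  0.055]
lid [0.765 0.175 0.024]
```

The rim tilts only about 1.5°, its centre is right over the belly, and the bystanders haven't moved.

```bash
python3 -c "
from plant import ctrl
print(ctrl.hand_in())"
```

```text
the job is handed in; nothing more can be done
None
```

The jar is standing in the ring by itself, mouth up and leaning about 1.5°. The spindle, tub and lid measured unmoved; I didn't re-measure the brush or the other two jars. The job was handed in after about 18 s of robot time, and no verdict came back.

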